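Close the guard on the loaded connector test fixture

ROBOT

A 7-joint arm with a two-finger parallel gripper is mounted at the origin on the work surface. World frame = base frame: x ahead of the robot, y to its left, z up, the work surface at z = 0. Lengths are in m, angles in rad, forces in N, time in s.
With the tool pointing down it reaches from about 0.4 to 0.85 m from the base axis. Payload 4.5 kg.
Tool frame: the origin (TCP) lies midway between the tips of the shut fingers; the grasp point (between the pads) lies 19 mm behind it; x points along the fingers, y is the direction in which the jaws open and shut, and the axes are right-handed (so a half turn about x gives the same grasp; the last joint's range is limited). The gripper opens to 88 mm and grips with 3 to 60 N. Pads are 18 mm wide; open, the fingers measure 123 mm over their backs; the gripper's body (75 mm by 187 mm) begins 45 mm behind the grasp point.
Start: joints at [-1.168, 0.689, -0.195, 1.565, 0.157, 0.902, -0.215], TCP at [0.225, 0.583, 0.239] pointing down, gripper open.
Joint ranges: [-3.01, 3.01], [-0.46, 2.08], [-1.47, 1.51], [0.13, 2.56], [-1, 4.14], [0.04, 2.09], [-2.66, 2.66]. Speed limits (rad/s): [2.57, 2.57, 3.14, 3.14, 3.14, 3.14, 3.14].

INTERFACE

Orientations are given as a unit quaternion [x, y, z, w].
In Python, from plant import r gives the robot as it stands.
- The arm moves only by the tool arm_command, never from a script. Its argument "plan" is a list of rows, each a list of 5 numbers: the finger opening in m, from 0 to 0.0881, then the shift along the tool's x, y, z in m, then the turn about the tool's x in rad. In form: [[grip, dx, dy, dz, roll], ...]. A call has 1 to 12 rows; each row shifts and turns the commanded pose from where the row before left it, along the tool's axes as they then stand; what a row does not reach is not made up. A row lasts 1/8 s, in which the tool goes at most 62.5 mm and 10.7 degrees, less where a joint would pass 70% of its speed; a pose out of reach is approached as far as the arm can. A call is refused whole if a number of a shift passes 0.0625 or a number of a turn 0.188, either way. A call with a gripper value outside its range is refused whole. The fingers move at their own pace and stop on an object; "force" is the grip in N (left out, the last holds). Time passes only in rows, so rows that do not move let the fingers close. It gives the time, the measured TCP pose, the force and the opening at its end, in the units of the state.
- r.get_state(): the state, without advancing time (a new reading comes with each control period).
- r.snapshot(name): name is "scene" or "side" or "wrist"; returns (picture, depth): 480x640x3 uint8, red, green, blue; 480x640 float32, m along the optical axis (not along the pixel's ray), 0 where there is no reading.
- r.calibration(name): a dict with "fx", "fy", "cx", "cy" (pixels), "eye" and "orientation" of the camera in the world; the wrist camera has in their place "mount" (4x4, takes a point from camera to tool coordinates, whose origin is the TCP and whose axes are the tool frame's). Camera axes: x right, y down, z forward; pixel columns grow to the right and rows downward; lengths in m; the calibration is good to about 2 mm. A picture is of the moment at which its call begins: read the wrist's pose just before it. calibration takes no time and is no camera call.
- r.finish_job(): hands the job in, once; it reports no verdict.
The state is a dict: "clock": time; "q": joint angles; "qd": joint speeds; "joint_torque": joint torques, N m; "tool_pos": TCP position; "eef_rot": TCP orientation; "contact_force": force on the tool from outside, world axes, zero at the start; "moment": the same for the moment, N m; "opening": opening from 0.0 (shut) to 1.0 (fully open).
Only numpy, scipy, OpenCV 4.12 (cv2) and the standard library are available. Lean on these libraries where they do the work, as an engineer would, in place of code of your own. Each camera call takes 0.05 s, during which the arm holds its last target.

TASK

One of the two test fixtures on the bench has a white connector in its nest, ready to be tested. Lower that fixture's clear guard gently, all the way down onto its stops, without letting it drop, and let go. The connector must stay in its nest, and leave the empty fixture's guard standing open as it is.

Things in the scene. Friction and masses are not known exactly. Their poses are not given: they have to be found in the camera images.
- fixture: The loaded test fixture: grey block 170 (x) x 180 (y) x 50 mm high, fixed to the bench. Origin: centre of its underside; z up, own -x is its front, facing roughly the robot. On top a dark nest, 66 x 70 mm, walls 10 mm high, centred at own x -10 mm. The clear guard's hinge axis runs along own y at own x +75, z 80 mm. Shut, the 160 mm wide hood reaches 155 mm in front of the hinge, top at z 85 mm.
- guard_bar (a point): Middle of the loaded guard's handle: round steel bar 12 mm thick, along the fixture's y, 120 mm between its legs. Guard shut, it is 185 mm in front of the hinge axis and 30 mm above it (fixture x -110, y 0, z 110 mm); it swings about the hinge at 187 mm radius. Fingers from above can straddle it at any guard angle: nothing else but the legs is within 30 mm of it.
- guard (a joint): Angle of the loaded fixture's guard, rad: 0 is shut on its stops; it grows as the front edge rises, the bar going up and back over the hinge. Starts at 1.2 to 1.4. Guard about 0.45 kg. Hinge friction holds it above about 1.1 rad; below that it falls and slams if let go. It takes up to 4 N at the bar to carry it or to start it moving.
- connector: The white plastic connector lying loose in the loaded fixture's nest: a 46 x 50 mm block with a narrower top, 30 mm high in all, 50 g. Origin: centre of its underside. Other connectors of the same kind lie on the bench and in a blue bin.
- other_guard_bar (a point): Middle of the handle bar of the empty fixture's guard, which also stands open. That fixture has the same make and size as the loaded one and stands on the other side of the bench's middle.
Mind the look-alikes: they are no part of the job. Leave any brown or orange look-alike of the connector alone.

How it is judged:
At the end, for the whole second after the job is handed in: The loaded fixture's guard is shut to within 0.05 rad (about 9 mm at the bar), the connector still lies in the nest (its origin within 25 mm of the fixture's axis, 45 to 58 mm above the bench), and the empty fixture's bar is within 30 mm of where it began (value of joint guard below 0.05 rad and horizontal distance between connector and fixture below 0.025 m and z of connector in the frame of fixture between 0.045 and 0.058 m and distance of other_guard_bar from where it was at the start of the episode below 0.03 m); the robot touches nothing.
It fails at once if the guard is dropped or slammed: it falls faster than 2 rad/s in the last 0.5 rad (value of joint guard below 0.5 rad and velocity of joint guard below -2 rad/s).
It fails at once if the empty fixture's guard is moved: its bar goes more than 30 mm from where it began (distance of other_guard_bar from where it was at the start of the episode above 0.03 m).
It also fails if it takes over 38 s, if anything falls off the work surface, if the arm or the gripper's body presses on something with over 40 N, if the wrist force passes 120 N, or if a joint passes its speed limit or range.

## Working session

There is one attempt and no reset: what is moved stays moved. The work goes in short steps, Python scripts to look and compute and a tool call to move; the robot and the scene stay as the last step left them, time stands still between calls to the robot, and variables do not carry over. Pictures are saved under pics/ and viewed, and the job is handed in when it is done.

Besides the shell and the picture viewer there is one more tool, called after ">>>" by a JSON object that holds its "fn" and its "kwargs". arm_command: Moves the arm, as the interface text tells. Its arguments: {"type":"object","properties":{"plan":{"type":"array","items":{"type":"array","items":{"type":"number"}}},"force":{"type":"number"}},"required":["plan"]}

```bash
mkdir -p pics; ls; python3 - <<'E'
from plant import r
import cv2,numpy as np
s=r.get_state();print(s)
for n in("scene","side"):
    p,d=r.snapshot(n);cv2.imwrite(f"pics/{n}0.png",p[...,::-1]);np.save(f"pics/{n}0.npy",d);print(n,r.calibration(n))
print(r.calibration("wrist"))
E
```

```text
pics
{'clock': 0.0, 'q': array([-1.1681858 ,  0.68998039, -0.19450407,  1.56637107,  0.15729487,
        0.90250611, -0.21512938]), 'qd': array([-0.00104712,  0.00058355, -0.00072996,  0.00169752, -0.00047241,
        0.00109594,  0.0009795 ]), 'joint_torque': array([ 1.08248862e-04, -5.27571094e+01, -1.26662057e+00, -1.53427362e+01,
       -5.25945006e-02,  6.62770180e-03,  1.82245631e-04]), 'tool_pos': array([0.22513335, 0.58234541, 0.23790483]), 'eef_rot': array([ 0.12898121,  0.69519298, -0.13029854,  0.69504882]), 'contact_force': array([0.74376397, 0.97921344, 0.61601932]), 'moment': array([-0.02980839, -0.0535037 ,  0.0349663 ]), 'opening': 1.0022082202804892}
scene {'fx': 454.94387631462143, 'fy': 454.94387631462143, 'cx': 320.48142287650137, 'cy': 246.90868679860807, 'eye': array([ 1.04709114, -0.43407211,  0.68303099]), 'orientation': array([ 0.82551105,  0.38840284, -0.1684353 , -0.3732349 ])}
side {'fx': 433.02026528669194, 'fy': 433.02026528669194, 'cx': 317.1029471271362, 'cy': 242.89760241138163, 'eye': array([ 0.54017778, -0.76230366,  0.58888778]), 'orientation': array([ 0.8873252 , -0.02029498,  0.01690519, -0.46038715])}
{'fx': 419.38591901746605, 'fy': 419.38591901746605, 'cx': 320.12135136585437, 'cy': 248.3196602231996, 'mount': array([[-2.38082467e-04, -2.85943629e-01,  9.58246411e-01,
        -1.46898928e-01],
       [ 9.99999325e-01, -1.15797891e-03, -9.70881659e-05,
         2.64702854e-04],
       [ 1.13739088e-03,  9.58245741e-01,  2.85943712e-01,
        -7.48224070e-02],
       [ 0.00000000e+00,  0.00000000e+00,  0.00000000e+00,
         1.00000000e+00]])}
```

View pics/scene0.png

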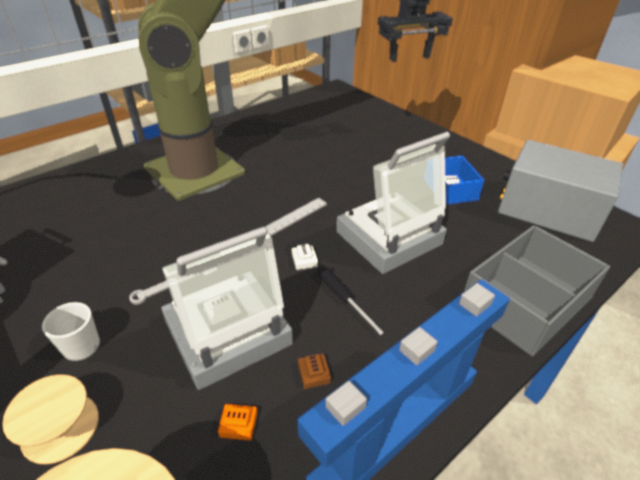

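View pics/side0.png

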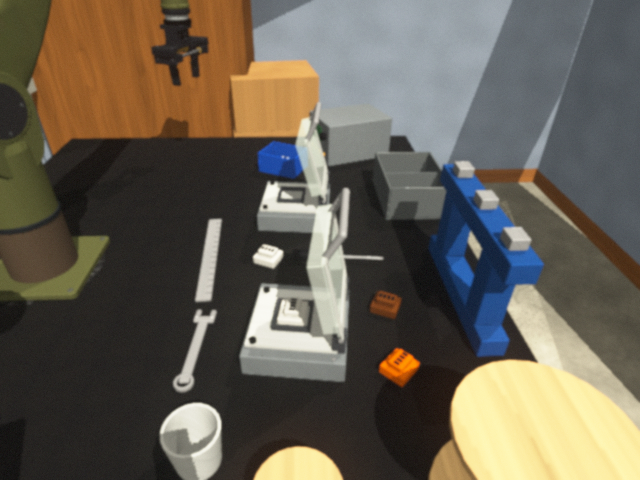

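```bash
python3 - <<'E'
import cv2,numpy as np
a=cv2.imread("pics/scene0.png");b=cv2.imread("pics/side0.png")
def z(i,x,y,w,h):return cv2.resize(i[y:y+h,x:x+w],(400,300),interpolation=cv2.INTER_CUBIC)
cv2.imwrite("pics/z0.png",np.vstack([np.hstack([z(a,140,230,200,150),z(a,320,120,160,120)]),np.hstack([z(b,220,180,200,200*3//4),z(b,240,100,120,90)])]))
E
```

```text
(no output)
```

View pics/z0.png

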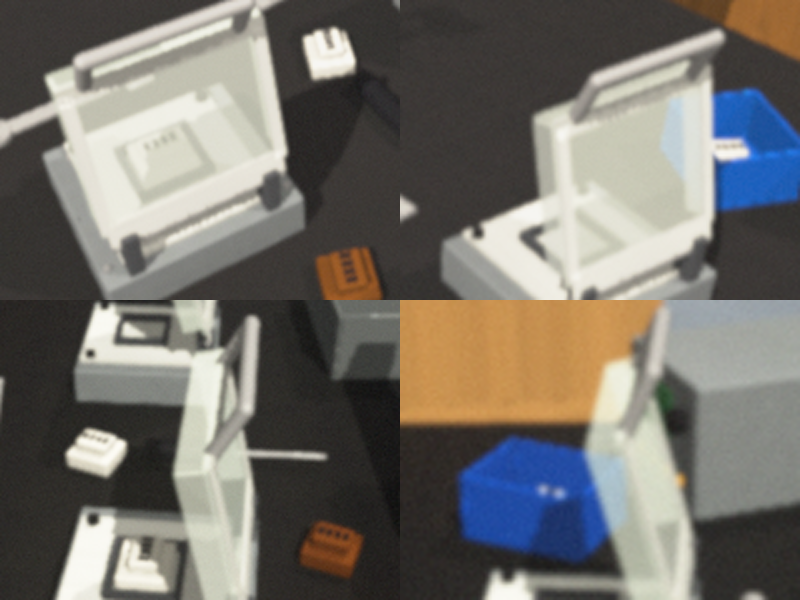

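```bash
cat > h.py <<'E'
import numpy as np,cv2
from scipy.spatial.transform import Rotation as R
from plant import r
def ray(n,u,v):
    c=r.calibration(n);d=np.array([(u-c['cx'])/c['fx'],(v-c['cy'])/c['fy'],1.])
    return np.array(c['eye']),R.from_quat(c['orientation']).as_matrix()@d
def plane(n,u,v,z):
    e,d=ray(n,u,v);return e+d*(z-e[2])/d[2]
def dep(n,D,u,v):
    e,d=ray(n,u,v);return e+d*D[int(v),int(u)]
def tri(n1,p1,n2,p2):
    e,d=ray(n1,*p1);f,g=ray(n2,*p2)
    t=np.linalg.lstsq(np.c_[d,-g],f-e,rcond=None)[0]
    a=e+d*t[0];b=f+g*t[1];return (a+b)/2,np.linalg.norm(a-b)
def proj(n,P):
    c=r.calibration(n);p=R.from_quat(c['orientation']).as_matrix().T@(np.asarray(P)-c['eye'])
    return c['fx']*p[0]/p[2]+c['cx'],c['fy']*p[1]/p[2]+c['cy']
E
python3 - <<'E'
from h import *
np.set_printoptions(precision=4,suppress=True)
A=np.load("pics/scene0.npy");B=np.load("pics/side0.npy")
print("bar depth scene");
for p in [(185,262),(200,256),(220,249),(240,242),(258,235)]:print(p,dep("scene",A,*p))
print("side")
for p in [(346,196),(345,205),(345,215),(344,225)]:print(p,dep("side",B,*p))
print(tri("scene",(180,262),"side",(344,232)),tri("scene",(265,232),"side",(346,191)))
# top-face points
print("corners")
for n,ps in (("side",[(244,347),(346,353),(263,285)]),("scene",[(198,364),(292,327)])):
    for p in ps:print(n,p,plane(n,*p,0.05))
# point clouds: z about .05 region
for n,D in(("side",B),("scene",A)):
    c=r.calibration(n);v,u=np.mgrid[:480,:640]
    P=np.stack([(u-c['cx'])/c['fx'],(v-c['cy'])/c['fy'],np.ones_like(u)],-1)*D[...,None]
    W=P@R.from_quat(c['orientation']).as_matrix().T+c['eye']
    m=(D>0)&(abs(W[...,2]-.05)<.006)&(W[...,1]<0.02)&(W[...,1]>-.4)&(W[...,0]<.75)&(W[...,0]>.3)
    q=W[m][:,:2];print(n,len(q),cv2.minAreaRect(q.astype(np.float32)),np.percentile(q,[1,50,99],axis=0))
    m=(D>0)&(W[...,2]>.2)&(W[...,1]<0.02)&(W[...,1]>-.4)&(W[...,0]<.85)&(W[...,0]>.3)
    q=W[m];print(n,len(q),np.percentile(q,[1,50,99],axis=0))
E
```

```text
bar depth scene
(185, 262) [ 0.6048 -0.2892  0.2699]
(200, 256) [ 0.6075 -0.2686  0.2706]
(220, 249) [ 0.6115 -0.2407  0.27  ]
(240, 242) [ 0.6157 -0.2117  0.2694]
(258, 235) [ 0.6194 -0.1843  0.27  ]
side
(346, 196) [ 0.6163 -0.1956  0.274 ]
(345, 205) [ 0.6116 -0.2251  0.2758]
(345, 215) [ 0.6092 -0.2488  0.2735]
(344, 225) [ 0.6048 -0.2776  0.2756]
(array([ 0.6038, -0.2947,  0.2743]), np.float64(0.0026735636138216024)) (array([ 0.6192, -0.1723,  0.2695]), np.float64(0.0007930813788850399))
corners
side (244, 347) [ 0.4533 -0.2842  0.05  ]
side (346, 353) [ 0.616  -0.3033  0.05  ]
side (263, 285) [ 0.4761 -0.1328  0.05  ]
scene (198, 364) [ 0.5996 -0.3083  0.05  ]
scene (292, 327) [ 0.6361 -0.1453  0.05  ]
side 4624 ((0.542596697807312, -0.22146612405776978), (0.18327859044075012, 0.16966113448143005), 81.88330078125) [[ 0.453  -0.3173]
 [ 0.5217 -0.2663]
 [ 0.6278 -0.1302]]
side 3063 [[ 0.5571 -0.3075  0.2005]
 [ 0.5923 -0.242   0.2308]
 [ 0.8496 -0.0012  0.2751]]
scene 2201 ((0.5404924154281616, -0.22330394387245178), (0.18010379374027252, 0.1715286821126938), 81.78348541259766) [[ 0.4508 -0.3199]
 [ 0.6039 -0.2736]
 [ 0.6325 -0.1471]]
scene 4302 [[ 0.5587 -0.308   0.2008]
 [ 0.5953 -0.2316  0.2246]
 [ 0.8496 -0.0211  0.276 ]]
```

```bash
cat >> h.py <<'E'
yaw=np.radians(-8.0);U=np.array([np.cos(yaw),np.sin(yaw),0])
C=np.array([.5410,-.2224,0]);H=C+.075*U+[0,0,.08]
def bar(th):return H+.187*(-np.cos(th+.161)*U+np.sin(th+.161)*np.array([0,0,1]))
def st(tgt=None,rollto=True):
    s=r.get_state();M=R.from_quat(s['eef_rot']).as_matrix()
    a=np.arctan2(np.cross(M[:,1],U)@M[:,0],M[:,1]@U);a=(a+np.pi/2)%np.pi-np.pi/2
    print('t',s['clock'],'pos',s['tool_pos'],'F',s['contact_force'],'op',s['opening'],'q',s['q']);print('M',M.round(4).tolist(),'roll to U',a)
    if tgt is not None:
        d=np.asarray(tgt)-s['tool_pos'];print('world d',d,'tool d now',M.T@d,'after roll',(M@R.from_rotvec([a,0,0]).as_matrix()).T@d)
E
python3 - <<'E'
from h import *
np.set_printoptions(precision=4,suppress=True)
for t in(1.3,1.35,1.39,1.45,0):print(t,bar(t))
st(bar(1.39)+[0,0,.1])
E
```

```text
1.3 [ 0.595  -0.23    0.2659]
1.35 [ 0.6042 -0.2313  0.2667]
1.39 [ 0.6116 -0.2323  0.267 ]
1.45 [ 0.6227 -0.2339  0.2668]
0 [ 0.4325 -0.2071  0.11  ]
t 0.1 pos [0.2252 0.5824 0.238 ] F [ 0.8392  0.9655 -0.5691] op 1.0012110499466649 q [-1.1681  0.6899 -0.1945  1.5662  0.1573  0.9025 -0.2151]
M [[-0.0005, 0.3605, 0.9328], [-0.0015, 0.9328, -0.3605], [-1.0, -0.0016, 0.0001]] roll to U 1.3416575093690568
world d [ 0.3864 -0.8148  0.129 ] tool d now [-0.1279 -0.6209  0.6542] after roll [-0.1279  0.496   0.7533]
```

>>> {"fn": "arm_command", "kwargs": {"plan": [[0.088,-0.06,0,0,0],[0.088,-0.06,-0.01,0.01,0],[0.088,0,-0.036,0.038,0],[0.088,0,-0.036,0.038,0],[0.088,0,-0.036,0.038,0],[0.088,0,-0.036,0.038,0],[0.088,0,-0.036,0.038,0],[0.088,0,-0.036,0.038,0],[0.088,0,-0.036,0.038,0],[0.088,0,-0.036,0.038,0]]}}

```text
clock: 1.35
tool_pos: [0.4111, 0.1901, 0.3586]
eef_rot: [0.13, 0.695, -0.13, 0.695]
contact_force: [0.8, 0.3, 0.2]
opening: 0.995
```

```bash
python3 - <<'E'
from h import *
np.set_printoptions(precision=4,suppress=True)
st(bar(1.39)+[0,0,.1])
E
```

```text
t 1.35 pos [0.4111 0.1901 0.3586] F [0.813  0.3085 0.2173] op 0.9948007006547777 q [-0.415   0.309  -0.1646  1.8771  0.0608  0.9606  0.5952]
M [[-0.0002, 0.3604, 0.9328], [-0.0001, 0.9328, -0.3604], [-1.0, -0.0002, -0.0002]] roll to U 1.3417190537919863
world d [ 0.2005 -0.4224  0.0084] tool d now [-0.0084 -0.3218  0.3393] after roll [-0.0084  0.2573  0.3904]
```

>>> {"fn": "arm_command", "kwargs": {"plan": [[0.06,0,-0.036,0.038,0],[0.06,0,-0.036,0.038,0],[0.06,0,-0.036,0.038,0],[0.06,0,-0.036,0.038,0],[0.06,0,-0.036,0.038,0],[0.06,0,-0.036,0.038,0],[0.06,0,-0.036,0.038,0],[0.06,0,-0.036,0.037,0],[0.06,0,-0.034,0.036,0.15],[0.06,0,0,0,0.17],[0.06,0,0,0,0.17],[0.06,0,0,0,0.17]]}}

```text
clock: 2.85
tool_pos: [0.6106, -0.2307, 0.3579]
eef_rot: [0.35, 0.615, -0.35, 0.614]
contact_force: [0.3, -0.5, -0.1]
opening: 0.684
```

>>> {"fn": "arm_command", "kwargs": {"plan": [[0.06,0,0,0,0.17],[0.06,0,0,0,0.17],[0.06,0,0,0,0.17],[0.06,0,0,0,0.172],[0.06,0,0,0,0]]}}

```text
clock: 3.48
tool_pos: [0.6107, -0.2304, 0.3581]
eef_rot: [-0.533, -0.465, 0.534, -0.464]
contact_force: [0.3, 1.0, -0.9]
opening: 0.681
```

```bash
python3 - <<'E'
from h import *
np.set_printoptions(precision=4,suppress=True)
st(bar(1.39)+[0,0,-.015])
s=r.get_state();M=R.from_quat(s['eef_rot']).as_matrix()
p,d=r.snapshot("wrist");cv2.imwrite("pics/w1.png",p[...,::-1]);np.save("pics/w1.npy",d)
c=r.calibration("wrist");v,u=np.mgrid[:480,:640]
P=np.stack([(u-c['cx'])/c['fx'],(v-c['cy'])/c['fy'],np.ones_like(u)],-1)*d[...,None]
m=c['mount'];W=(P@m[:3,:3].T+m[:3,3])@M.T+s['tool_pos']
np.save("pics/w1W.npy",W)
k=(d>0)&(W[...,2]>.262)&(W[...,2]<.285)
q=W[k];print(len(q),np.percentile(q,[1,25,50,75,99],axis=0));vv,uu=np.where(k);print(uu.min(),uu.max(),vv.min(),vv.max())
E
```

```text
t 3.475 pos [ 0.6107 -0.2304  0.3581] F [ 0.312   0.9725 -0.9031] op 0.6806990243479741 q [ 0.1335  0.6397  0.3116  1.3154 -0.1959  1.2175  0.3172]
M [[-0.0013, 0.9905, -0.1376], [0.0001, -0.1376, -0.9905], [-1.0, -0.0013, 0.0001]] roll to U 0.0016258675855260751
world d [ 0.0009 -0.0019 -0.1061] tool d now [0.1061 0.0013 0.0018] after roll [0.1061 0.0013 0.0018]
4468 [[ 0.5929 -0.2914  0.2635]
 [ 0.6044 -0.2559  0.2719]
 [ 0.6091 -0.2216  0.2732]
 [ 0.6136 -0.1913  0.274 ]
 [ 0.6209 -0.1663  0.2754]]
300 328 140 355
```

View pics/w1.png

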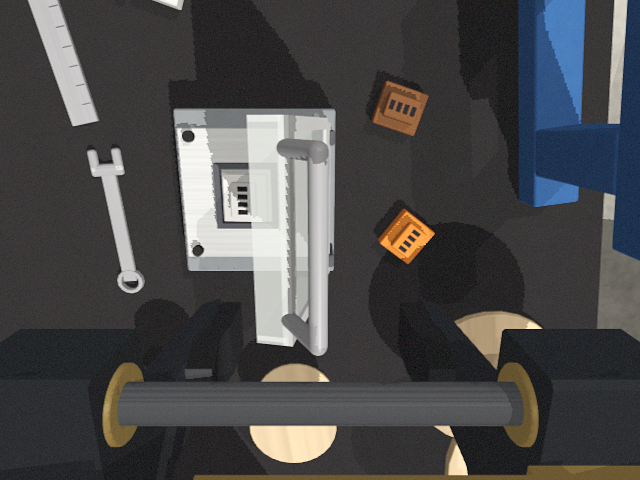

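```bash
python3 - <<'E'
from h import *
W=np.load("pics/w1W.npy");d=np.load("pics/w1.npy")
k=(d>0)&(W[...,2]>.271)&(W[...,2]<.285)
q=W[k]
for a in np.arange(-.30,-.16,.015):
    s=q[(q[:,1]>a)&(q[:,1]<a+.015)]
    if len(s):print(round(a,3),len(s),s.min(0).round(4),s.max(0).round(4),np.median(s,0).round(4))
E
```

```text
-0.3 195 [ 0.5943 -0.2948  0.2711] [ 0.606  -0.285   0.2761] [ 0.6002 -0.2888  0.2733]
-0.285 383 [ 0.595  -0.2849  0.271 ] [ 0.6081 -0.2701  0.2764] [ 0.6016 -0.2774  0.2734]
-0.27 396 [ 0.5973 -0.2699  0.271 ] [ 0.6102 -0.2551  0.2761] [ 0.6038 -0.2623  0.2735]
-0.255 417 [ 0.5994 -0.2549  0.271 ] [ 0.6123 -0.2401  0.2759] [ 0.6058 -0.2475  0.2735]
-0.24 443 [ 0.6016 -0.24    0.271 ] [ 0.6142 -0.225   0.276 ] [ 0.6079 -0.2323  0.2734]
-0.225 459 [ 0.6038 -0.2249  0.271 ] [ 0.6162 -0.2101  0.2761] [ 0.6101 -0.2174  0.2735]
-0.21 491 [ 0.6057 -0.21    0.271 ] [ 0.6184 -0.195   0.2759] [ 0.6122 -0.2024  0.2735]
-0.195 520 [ 0.6082 -0.195   0.271 ] [ 0.6209 -0.18    0.2758] [ 0.6144 -0.1874  0.2734]
-0.18 472 [ 0.6103 -0.18    0.271 ] [ 0.6221 -0.1658  0.2755] [ 0.6162 -0.1734  0.2733]
```

>>> {"fn": "arm_command", "kwargs": {"plan": [[0.06,0.03,-0.0025,0,0],[0.06,0.04,0,0,0],[0.06,0.025,0,0,0],[0.06,0.01,0,0,0],[0.06,0,0,0,0],[0.0,0,0,0,0],[0.0,0,0,0,0],[0.0,0,0,0,0],[0.0,0,0,0,0],[0.0,0,0,0,0]], "force": 20}}

```text
clock: 4.78
tool_pos: [0.6085, -0.2303, 0.2538]
eef_rot: [0.534, 0.464, -0.534, 0.464]
contact_force: [-0.1, 1.1, 0.3]
opening: 0.137
```

```bash
python3 - <<'E'
from h import *
np.set_printoptions(precision=4,suppress=True)
st()
p,d=r.snapshot("side");cv2.imwrite("pics/s2.png",p[...,::-1])
E
```

```text
t 4.775 pos [ 0.6085 -0.2303  0.2538] F [-0.1227  1.1029  0.3391] op 0.13732607741703892 q [ 0.1447  0.7229  0.2812  1.479  -0.2243  0.9712  0.346 ]
M [[0.0002, 0.9902, -0.1395], [0.0, -0.1395, -0.9902], [-1.0, 0.0002, -0.0001]] roll to U -0.0003121629055093944
```

View pics/s2.png

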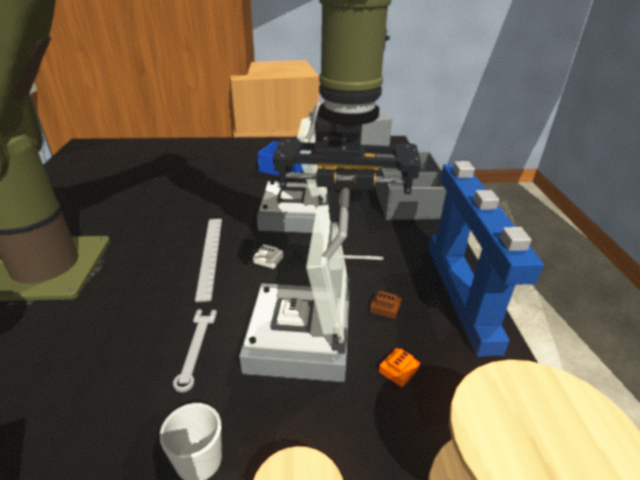

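```bash
python3 - <<'E'
import numpy as np
f=np.linspace(1.533,0.161,25)
y=-.187*np.diff(np.cos(f));x=-.187*np.diff(np.sin(f))
for i in range(24):print(i,f"[0, {x[i]:.4f}, {y[i]:.4f}, 0, 0],")
E
```

```text
0 [0, 0.0007, -0.0107, 0, 0],
1 [0, 0.0013, -0.0106, 0, 0],
2 [0, 0.0019, -0.0105, 0, 0],
3 [0, 0.0025, -0.0104, 0, 0],
4 [0, 0.0031, -0.0102, 0, 0],
5 [0, 0.0037, -0.0100, 0, 0],
6 [0, 0.0043, -0.0098, 0, 0],
7 [0, 0.0048, -0.0095, 0, 0],
8 [0, 0.0053, -0.0093, 0, 0],
9 [0, 0.0059, -0.0089, 0, 0],
10 [0, 0.0064, -0.0086, 0, 0],
11 [0, 0.0068, -0.0082, 0, 0],
12 [0, 0.0073, -0.0078, 0, 0],
13 [0, 0.0077, -0.0074, 0, 0],
14 [0, 0.0081, -0.0069, 0, 0],
15 [0, 0.0085, -0.0064, 0, 0],
16 [0, 0.0089, -0.0059, 0, 0],
17 [0, 0.0092, -0.0054, 0, 0],
18 [0, 0.0095, -0.0049, 0, 0],
19 [0, 0.0098, -0.0043, 0, 0],
20 [0, 0.0100, -0.0038, 0, 0],
21 [0, 0.0102, -0.0032, 0, 0],
22 [0, 0.0104, -0.0026, 0, 0],
23 [0, 0.0105, -0.0020, 0, 0],
```

>>> {"fn": "arm_command", "kwargs": {"plan": [[0,0.0007,-0.0107,0,0],[0,0.0013,-0.0106,0,0],[0,0.0019,-0.0105,0,0],[0,0.0025,-0.0104,0,0],[0,0.0031,-0.0102,0,0],[0,0.0037,-0.01,0,0],[0,0,0,0,0]]}}

```text
clock: 5.7
tool_pos: [0.5444, -0.2211, 0.2397]
eef_rot: [-0.533, -0.465, 0.535, -0.462]
contact_force: [-2.7, 1.9, -0.3]
opening: 0.127
```

>>> {"fn": "arm_command", "kwargs": {"plan": [[0,0.0043,-0.0098,0,0],[0,0.0048,-0.0095,0,0],[0,0.0053,-0.0093,0,0],[0,0.0059,-0.0089,0,0],[0,0.0064,-0.0086,0,0],[0,0.0068,-0.0082,0,0],[0,0,0,0,0]]}}

```text
clock: 6.58
tool_pos: [0.4914, -0.2136, 0.2059]
eef_rot: [-0.533, -0.465, 0.534, -0.463]
contact_force: [0.5, 1.5, -4.0]
opening: 0.125
```

```bash
python3 - <<'E'
from h import *
np.set_printoptions(precision=4,suppress=True)
st()
p,d=r.snapshot("side");cv2.imwrite("pics/s3.png",p[...,::-1])
E
```

```text
t 6.575 pos [ 0.4914 -0.2136  0.2059] F [ 0.4617  1.494  -4.04  ] op 0.12511795183832192 q [ 0.1742  0.6324  0.2468  1.8817 -0.2381  0.6591  0.4246]
M [[-0.0029, 0.9902, -0.1396], [0.0012, -0.1396, -0.9902], [-1.0, -0.0031, -0.0007]] roll to U -0.0004643033058877588
```

View pics/s3.png

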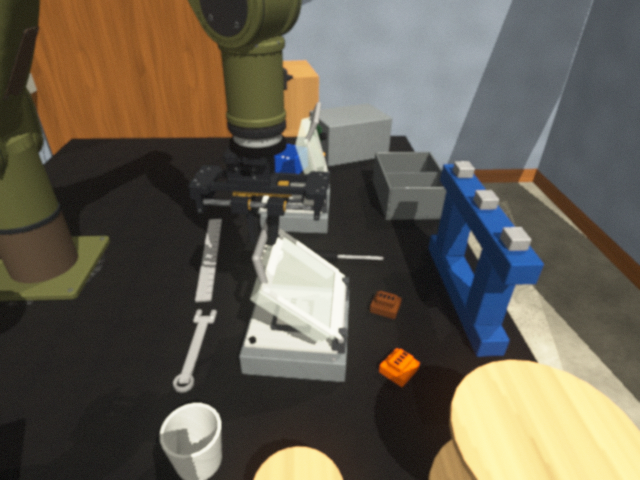

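```bash
python3 - <<'E'
from h import *
s=r.get_state();M=R.from_quat(s['eef_rot']).as_matrix()
p,d=r.snapshot("wrist");cv2.imwrite("pics/w3.png",p[...,::-1])
c=r.calibration("wrist");v,u=np.mgrid[:480,:640]
P=np.stack([(u-c['cx'])/c['fx'],(v-c['cy'])/c['fy'],np.ones_like(u)],-1)*d[...,None]
m=c['mount'];W=(P@m[:3,:3].T+m[:3,3])@M.T+s['tool_pos']
for v in range(140,400,15):
    row=[(u,W[v,u].round(3).tolist()) for u in (308,320,332)];print(v,row)
E
```

```text
140 [(308, [0.495, -0.146, 0.166]), (320, [0.5, -0.147, 0.172]), (332, [0.505, -0.147, 0.179])]
155 [(308, [0.494, -0.152, 0.165]), (320, [0.5, -0.149, 0.222]), (332, [0.503, -0.15, 0.218])]
170 [(308, [0.496, -0.153, 0.225]), (320, [0.499, -0.153, 0.226]), (332, [0.503, -0.154, 0.225])]
185 [(308, [0.495, -0.157, 0.225]), (320, [0.499, -0.158, 0.228]), (332, [0.502, -0.158, 0.226])]
200 [(308, [0.494, -0.162, 0.225]), (320, [0.498, -0.162, 0.226]), (332, [0.502, -0.163, 0.225])]
215 [(308, [0.493, -0.167, 0.225]), (320, [0.497, -0.167, 0.226]), (332, [0.501, -0.168, 0.226])]
230 [(308, [0.493, -0.171, 0.225]), (320, [0.497, -0.172, 0.226]), (332, [0.5, -0.173, 0.225])]
245 [(308, [0.492, -0.176, 0.225]), (320, [0.496, -0.176, 0.227]), (332, [0.5, -0.177, 0.225])]
260 [(308, [0.491, -0.181, 0.224]), (320, [0.495, -0.181, 0.227]), (332, [0.499, -0.182, 0.226])]
275 [(308, [0.491, -0.186, 0.225]), (320, [0.494, -0.186, 0.226]), (332, [0.498, -0.188, 0.224])]
290 [(308, [0.49, -0.192, 0.224]), (320, [0.494, -0.192, 0.225]), (332, [0.498, -0.193, 0.225])]
305 [(308, [0.489, -0.197, 0.224]), (320, [0.493, -0.196, 0.227]), (332, [0.497, -0.198, 0.226])]
320 [(308, [0.488, -0.203, 0.224]), (320, [0.492, -0.202, 0.227]), (332, [0.496, -0.203, 0.225])]
335 [(308, [0.487, -0.208, 0.224]), (320, [0.491, -0.208, 0.226]), (332, [0.495, -0.208, 0.226])]
350 [(308, [0.487, -0.213, 0.225]), (320, [0.491, -0.213, 0.226]), (332, [0.495, -0.214, 0.226])]
365 [(308, [0.486, -0.219, 0.225]), (320, [0.49, -0.219, 0.226]), (332, [0.494, -0.22, 0.225])]
380 [(308, [0.485, -0.225, 0.225]), (320, [0.489, -0.224, 0.227]), (332, [0.493, -0.227, 0.224])]
395 [(308, [0.492, -0.187, 0.287]), (320, [0.495, -0.187, 0.287]), (332, [0.497, -0.188, 0.287])]
```

View pics/w3.png

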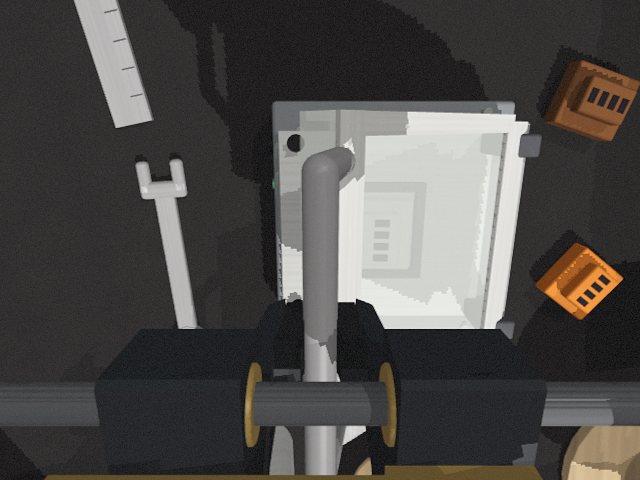

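>>> {"fn": "arm_command", "kwargs": {"plan": [[0,0.0073,-0.0078,0,0],[0,0.0077,-0.0074,0,0],[0,0.0081,-0.0069,0,0],[0,0.0085,-0.0064,0,0],[0,0.0089,-0.0059,0,0],[0,0.0092,-0.0054,0,0],[0,0,0,0,0]]}}

```text
clock: 7.55
tool_pos: [0.4528, -0.2084, 0.1564]
eef_rot: [-0.533, -0.464, 0.534, -0.463]
contact_force: [1.5, 2.4, -5.1]
opening: 0.125
```

Slower for the last part.

>>> {"fn": "arm_command", "kwargs": {"plan": [[0,0.0047,-0.0025,0,0],[0,0.0048,-0.0024,0,0],[0,0.0049,-0.0022,0,0],[0,0.0049,-0.0021,0,0],[0,0.005,-0.0019,0,0],[0,0.005,-0.0019,0,0],[0,0.0051,-0.0016,0,0],[0,0.0051,-0.0016,0,0],[0,0.0052,-0.0013,0,0],[0,0,0,0,0]]}}

```text
clock: 8.8
tool_pos: [0.4359, -0.2061, 0.1121]
eef_rot: [-0.534, -0.464, 0.534, -0.464]
contact_force: [0.2, 1.9, -4.0]
opening: 0.127
```

```bash
python3 - <<'E'
from h import *
np.set_printoptions(precision=4,suppress=True)
st(bar(0)+[0,0,-.0145])
E
```

```text
t 8.8 pos [ 0.4359 -0.2061  0.1121] F [ 0.2216  1.878  -4.0134] op 0.12669656925674957 q [ 0.2634  0.7379  0.1344  2.1079 -0.2964  0.3138  0.5059]
M [[-0.0006, 0.9902, -0.1396], [0.0002, -0.1396, -0.9902], [-1.0, -0.0006, -0.0001]] roll to U -0.0004138863194811382
world d [-0.0034 -0.0011 -0.0166] tool d now [ 0.0166 -0.0033  0.0015] after roll [ 0.0166 -0.0033  0.0015]
```

>>> {"fn": "arm_command", "kwargs": {"plan": [[0,0.004,-0.001,0,0],[0,0.004,-0.0008,0,0],[0,0.003,-0.0006,0,0],[0,0.002,-0.0004,0,0],[0,0,0,0,0]]}}

```text
clock: 9.43
tool_pos: [0.4334, -0.2058, 0.1]
eef_rot: [0.534, 0.464, -0.534, 0.464]
contact_force: [-0.8, 3.8, 4.8]
opening: 0.127
```

>>> {"fn": "arm_command", "kwargs": {"plan": [[0,0.0015,-0.0002,0,0],[0,0.0015,-0.0002,0,0],[0,0,0,0,0]]}}

```text
clock: 9.8
tool_pos: [0.4333, -0.206, 0.0987]
eef_rot: [0.534, 0.463, -0.533, 0.464]
contact_force: [-3.1, 4.6, 24.5]
opening: 0.128
```

```bash
python3 - <<'E'
from h import *
s=r.get_state();M=R.from_quat(s['eef_rot']).as_matrix();print(s['tool_pos'],s['contact_force'])
p,d=r.snapshot("wrist");cv2.imwrite("pics/w4.png",p[...,::-1])
c=r.calibration("wrist");v,u=np.mgrid[:480,:640]
P=np.stack([(u-c['cx'])/c['fx'],(v-c['cy'])/c['fy'],np.ones_like(u)],-1)*d[...,None]
m=c['mount'];W=(P@m[:3,:3].T+m[:3,3])@M.T+s['tool_pos']
for v in range(200,400,30):print(v,W[v,320].round(4))
p,d=r.snapshot("side");cv2.imwrite("pics/s4.png",p[...,::-1])
E
```

```text
[ 0.43334597 -0.20595551  0.09871639] [-3.12598978  4.62066262 24.5310005 ]
200 [ 0.4396 -0.1541  0.1212]
230 [ 0.4382 -0.1634  0.1207]
260 [ 0.4369 -0.1727  0.1215]
290 [ 0.4355 -0.1825  0.1217]
320 [ 0.434  -0.1933  0.1208]
350 [ 0.4325 -0.2039  0.1215]
380 [ 0.4308 -0.2155  0.1211]
```

View pics/s4.png

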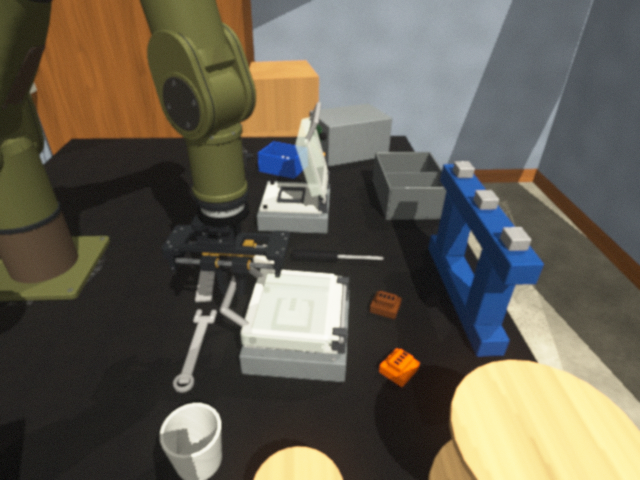

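View pics/w4.png

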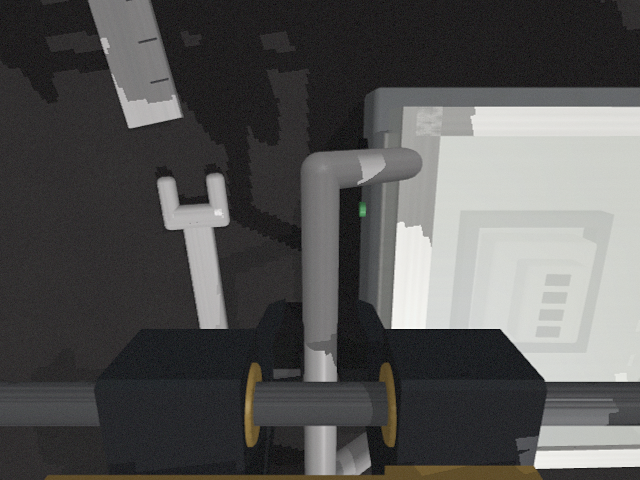

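>>> {"fn": "arm_command", "kwargs": {"plan": [[0,-0.001,0,0,0],[0.04,0,0,0,0],[0.04,0,0,0,0],[0.04,0,0,0,0],[0.04,0,0,0,0]]}}

```text
clock: 10.52
tool_pos: [0.4329, -0.2059, 0.0974]
eef_rot: [-0.534, -0.464, 0.534, -0.464]
contact_force: [0.4, 0.7, 0.1]
opening: 0.454
```

```bash
python3 - <<'E'
from h import *
s=r.get_state();M=R.from_quat(s['eef_rot']).as_matrix();print(s['tool_pos'],s['contact_force'],s['opening'])
p,d=r.snapshot("wrist");cv2.imwrite("pics/w5.png",p[...,::-1])
c=r.calibration("wrist");v,u=np.mgrid[:480,:640]
P=np.stack([(u-c['cx'])/c['fx'],(v-c['cy'])/c['fy'],np.ones_like(u)],-1)*d[...,None]
m=c['mount'];W=(P@m[:3,:3].T+m[:3,3])@M.T+s['tool_pos']
for v in range(200,400,30):print(v,W[v,320].round(4))
E
```

```text
[ 0.43292928 -0.2058605   0.09740548] [0.40002102 0.73728407 0.0522448 ] 0.4537173623687517
200 [ 0.4393 -0.1535  0.1225]
230 [ 0.438  -0.1626  0.122 ]
260 [ 0.4366 -0.1724  0.1209]
290 [ 0.4352 -0.1818  0.1221]
320 [ 0.4338 -0.1921  0.1218]
350 [ 0.4322 -0.2029  0.1217]
380 [ 0.4307 -0.2138  0.1223]
```

View pics/w5.png

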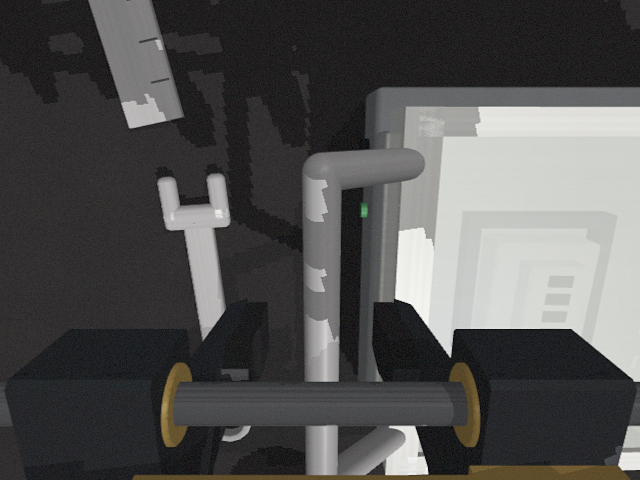

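>>> {"fn": "arm_command", "kwargs": {"plan": [[0.04,-0.01,0,0,0],[0.04,-0.03,0,0,0],[0.04,-0.05,0,0,0],[0.04,-0.05,0,0,0],[0.04,-0.03,0,0,0],[0.04,0,0,0,0]]}}

```text
clock: 11.32
tool_pos: [0.4341, -0.2062, 0.2701]
eef_rot: [0.535, 0.462, -0.533, 0.466]
contact_force: [-1.7, 0.5, -0.5]
opening: 0.455
```

```bash
python3 - <<'E'
from h import *
s=r.get_state();M=R.from_quat(s['eef_rot']).as_matrix();print(s['clock'],s['tool_pos'],s['contact_force'],s['opening'])
p,d=r.snapshot("wrist");a=p
c=r.calibration("wrist");v,u=np.mgrid[:480,:640]
P=np.stack([(u-c['cx'])/c['fx'],(v-c['cy'])/c['fy'],np.ones_like(u)],-1)*d[...,None]
m=c['mount'];W=(P@m[:3,:3].T+m[:3,3])@M.T+s['tool_pos']
dd=W-[.434,-.206,0];k=(d>0)&(abs(dd[...,0])<.025)&(abs(dd[...,1])<.04)&(W[...,2]>.09)&(W[...,2]<.16)
print(k.sum(),np.percentile(W[k],[2,50,98],axis=0).round(4))
b,d=r.snapshot("side")
A=np.load("pics/side0.npy")
c=r.calibration("side");Wf=lambda D:(np.stack([(u-c['cx'])/c['fx'],(v-c['cy'])/c['fy'],np.ones_like(u)],-1)*D[...,None])@R.from_quat(c['orientation']).as_matrix().T+c['eye']
for D in(A,d):
    w=Wf(D);k=(D>0)&(w[...,2]>.2)&(w[...,2]<.29)&(w[...,1]>0.0)&(w[...,1]<.4)&(w[...,0]>.45)&(w[...,0]<.75);print(k.sum(),np.percentile(w[k],[2,50,98],axis=0).round(4))
w=Wf(d);k=(d>0)&(abs(w[...,0]-.434)<.03)&(w[...,1]<-.13)&(w[...,1]>-.28)&(w[...,2]>.09)&(w[...,2]<.16);print('side bar',k.sum(),np.percentile(w[k],[2,50,98],axis=0).round(4))
cv2.imwrite("pics/f.png",cv2.resize(np.hstack([a,b])[...,::-1],(800,300)))
E
```

```text
11.325 [ 0.43410166 -0.20619487  0.27008068] [-1.65154914  0.52970851 -0.49026462] 0.45531539174199004
1778 [[ 0.4234 -0.2444  0.1162]
 [ 0.4329 -0.2042  0.1208]
 [ 0.4426 -0.1676  0.1228]]
705 [[0.547  0.1247 0.2013]
 [0.5711 0.1526 0.2288]
 [0.5996 0.2732 0.274 ]]
708 [[0.547  0.1246 0.2012]
 [0.5712 0.1528 0.2287]
 [0.5998 0.2743 0.2741]]
side bar 738 [[ 0.4241 -0.2751  0.0903]
 [ 0.4396 -0.2392  0.1179]
 [ 0.4632 -0.1479  0.1235]]
```

View pics/f.png

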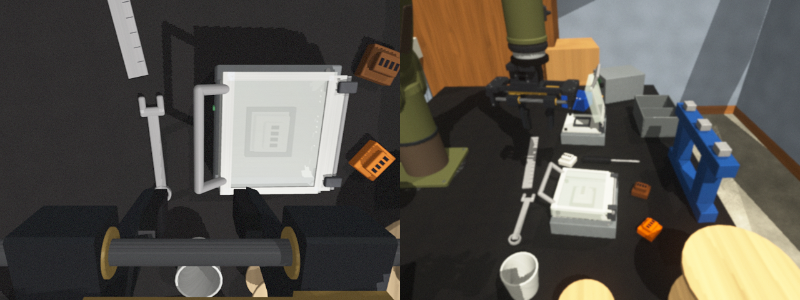

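```bash
python3 - <<'E'
from h import *
for n in("wrist","side","scene"):
    s=r.get_state();M=R.from_quat(s['eef_rot']).as_matrix()
    p,d=r.snapshot(n);c=r.calibration(n);v,u=np.mgrid[:480,:640]
    P=np.stack([(u-c['cx'])/c['fx'],(v-c['cy'])/c['fy'],np.ones_like(u)],-1)*d[...,None]
    if n=="wrist":
        m=c['mount'];W=(P@m[:3,:3].T+m[:3,3])@M.T+s['tool_pos']
    else: W=P@R.from_quat(c['orientation']).as_matrix().T+c['eye']
    Q=W-C;a=Q@U;b=Q@np.array([-U[1],U[0],0])
    for x in range(-120,100,20):
        k=(d>0)&(abs(a*1000-x)<8)&(abs(b)<.05)&(Q[...,2]<.2)
        print(n,x,k.sum(),np.percentile(Q[...,2][k],[10,50,90]).round(4) if k.sum() else '')
E
```

```text
wrist -120 1724 [1.000e-04 1.700e-03 1.209e-01]
wrist -100 1665 [0.0004 0.0025 0.1214]
wrist -80 3025 [0.0119 0.076  0.0904]
wrist -60 2373 [0.0857 0.0866 0.0889]
wrist -40 2417 [0.0851 0.086  0.087 ]
wrist -20 2401 [0.0846 0.0855 0.0865]
wrist 0 2383 [0.0841 0.085  0.0859]
wrist 20 2375 [0.0836 0.0845 0.0854]
wrist 40 2380 [0.083  0.084  0.0849]
wrist 60 2402 [0.0856 0.0865 0.0874]
wrist 80 793 [0.0836 0.0847 0.0857]
side -120 311 [0.0002 0.0017 0.0031]
side -100 348 [0.0012 0.1191 0.1226]
side -80 155 [0.0894 0.0906 0.0918]
side -60 406 [0.0862 0.0876 0.0906]
side -40 387 [0.0858 0.0868 0.0878]
side -20 392 [0.0853 0.0862 0.0874]
side 0 392 [0.0845 0.0857 0.0868]
side 20 387 [0.084  0.0852 0.0863]
side 40 392 [0.0835 0.0847 0.0858]
side 60 393 [0.0859 0.0871 0.0883]
side 80 300 [0.0449 0.084  0.0862]
scene -120 20 [0.1208 0.1224 0.1232]
scene -100 248 [0.1153 0.1197 0.1229]
scene -80 201 [0.0901 0.0915 0.0927]
scene -60 426 [0.0868 0.0883 0.0906]
scene -40 386 [0.0862 0.0875 0.0889]
scene -20 383 [0.0857 0.087  0.0884]
scene 0 406 [0.0852 0.0865 0.0879]
scene 20 427 [0.0846 0.0859 0.0873]
scene 40 410 [0.084  0.0856 0.0869]
scene 60 831 [0.0516 0.0867 0.0888]
scene 80 1643 [0.0041 0.038  0.0849]
```

```bash
python3 -c "
from plant import r
print(r.finish_job(), r.get_state()['clock'])"
```

```text
the job is handed in; nothing more can be done
the job is handed in; nothing more can be done
```

I gripped the bar of the loaded fixture's guard (the fixture on the robot's right, negative y). I swung it down along its arc at about 0.5 rad/s or slower and pressed it onto its stops with about 24 N. I then let go, backed the gripper straight up clear, and handed the job in at about 11.5 s.

- **Guard:** it did not drop when released. The measured bar and hood heights agree that it rests about 0.026 rad (bar about 4–5 mm high) from the nominal shut angle. That is inside the 0.05 rad limit but not exactly zero. It did not go lower under the 24 N press, so I took that as its stops.
- **Connector:** through the clear guard it shows upright and centred in its nest. I did not measure its position or height in numbers.
- **Empty fixture:** its guard is unmoved, with before-and-after depth readings agreeing to about 1 mm.
- **Robot:** it is clear of everything. The gripper is about 150 mm above the bar, with contact force near zero.

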